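# Make up two fish-sampling kits

### The arm

A 6-joint arm with a two-finger parallel gripper is mounted at the origin on the work surface. World frame = base frame: x ahead of the robot, y to its left, z up, the work surface at z = 0. Lengths are in m, angles in rad, forces in N, time in s.
With the tool pointing down it reaches from about 0.35 to 0.85 m from the base axis. Payload 8.1 kg.
Tool frame: the origin (TCP) lies midway between the tips of the shut fingers; the grasp point (between the pads) lies 19 mm behind it (robot.tcp_to_grasp is the distance from the TCP to the grasp point, in m); x points along the fingers, y is the direction in which the jaws open and shut, and the axes are right-handed (so a half turn about x gives the same grasp; the last joint's range is limited). The gripper opens to 93 mm and grips with 3 to 60 N. Pads are 15 mm wide; open, the fingers measure 128 mm over their backs; the gripper's body (75 mm by 188 mm) begins 65 mm behind the grasp point.
Start: joints at [-1.353, 0.13, 1.488, -0, 1.523, -0.085], TCP at [0.179, -0.573, 0.219] pointing down, gripper open.
Joint ranges: [-2.96, 2.96], [-0.89, 2.26], [0.02, 2.5], [-1.34, 4.48], [0, 2.73], [-2.66, 2.66]. Speed limits (rad/s): [2.39, 2.39, 2.79, 3.14, 3.14, 3.14].

### API

Orientations are given as a rotation vector (axis times angle).
In Python, from plant import robot gives the robot as it stands.
- The arm moves only by the tool play_rows, never from a script. Its argument "plan" is a list of rows, each an object with "slide": the shift along the world's x, y, z as a fraction of full scale, a list of three; "roll": the turn about the world's z as a fraction of full scale; "fingers": the gripper command: -1 is shut, 1 is fully open, values between are in proportion. A call has 1 to 20 rows; each row shifts and turns the commanded pose from where the row before left it; what a row does not reach is not made up. Full scale, the value 1, is 30 mm for a shift and 8 degrees for a turn. A row lasts 1/8 s, in which the tool goes at most 62.5 mm and 10.7 degrees, less where a joint would pass 70% of its speed; a pose out of reach is approached as far as the arm can. A call with a number of a shift or a turn outside -1 to 1 is refused whole. A call with a gripper value outside its range is refused whole. The fingers move at their own pace and stop on an object; "squeeze" is the grip in N (left out, the last holds). Time passes only in rows, so rows that do not move let the fingers close. It gives the time, the measured TCP pose, the force and the opening at its end, in the units of the state.
- robot.read_state(): the state, without advancing time (a new reading comes with each control period).
- robot.read_camera(name): name is "side" or "top"; returns the picture (400x640x3 uint8, red, green, blue); there is no depth.
- robot.get_calibration(name): a dict with "fx", "fy", "cx", "cy" (pixels), "distortion" ([k1, k2, p1, p2, k3] as OpenCV has them; the pictures are not rectified), "R" (3x3) and "t" (3): a world point X has camera coordinates R X + t. Camera axes: x right, y down, z forward; pixel columns grow to the right and rows downward; lengths in m; the calibration is good to about 2 mm. A picture is of the moment at which its call begins. get_calibration takes no time and is no camera call.
- robot.close_job(): hands the job in, once; it reports no verdict.
Trained networks look in the newest picture that a camera, given by its name, has taken for a name from the list of things; names that differ only in an ending like _2 or _b are one class to them, and where a whole thing is asked for, a point or a joint stands for the part that bears it (a point fixed in the world has none). Each returns a list of dicts, best first, with "p" (0 to 1); they miss things now and then, are a little off and sometimes report something else, mostly with a low value. They report only what shows in the picture. A call takes as long as a camera call. They do not tell look-alikes from the thing itself.
- robot.boxes_of(camera, target): "extent" ([centre column, centre row, width, height] in pixels, round what is visible of it).
- robot.regions_of(camera, target): "region" (400x640 bool, what is visible of it) and "extent" ([centre column, centre row, width, height] in pixels, round what is visible of it).
- robot.mark_of(camera, target): "point" ([column, row] in pixels: a listed point, or the origin of a listed thing).
The state is a dict: "t": time; "q": joint angles; "dq": joint speeds; "joint_torque": joint torques, N m; "tool_pos": TCP position; "orientation": TCP orientation; "force": force on the tool from outside, world axes, zero at the start; "wrist_torque": the same for the moment, N m; "opening": finger opening in m.
Only numpy, scipy, OpenCV 4.12 (cv2) and the standard library are available. Lean on these libraries where they do the work, as an engineer would, in place of code of your own. Each camera call takes 0.05 s, during which the arm holds its last target.

### The job

Make up the two sampling kits. In the three-cell blue tray, first move the opened yellow-lidded jar forward from the middle cell to the front cell (the white-ended one nearest the robot), then put the fresh red-lidded jar behind it in the middle cell, and the steel check weight in the rear cell; in the white tray lay the orange instrument case flat, and stand the black hand lens upright on the middle of its lid. Keep the jars upright, leave the green-lidded jar, the striped cup and the meter where they are, and let everything stand free at the end.

Things in the scene. Friction and masses are not known exactly. Their poses are not given: they have to be found in the camera images.
- blue_tray: Blue open tray fixed to the bench, 230 mm long (x) by 75 mm wide (y), walls only 18 mm high and 5 mm thick, floor 5 mm thick. Two yellow cross walls make three cells in a row, each 70 x 65 mm inside, centred at x = -75 (front), 0 (middle) and +75 mm (rear), y = 0. Its -x end, towards the robot (turned up to 0.3 rad), is the front, and is white. Origin: centre of the underside, z up; the cell floors are at z = 5 mm.
- white_tray: Plain white open tray fixed to the bench, one bay, 130 mm long (x) by 95 mm wide (y) outside, 120 x 85 mm inside, walls 18 mm high and 5 mm thick, floor 5 mm thick. Turned up to 0.3 rad. Origin: centre of the underside, z up; the floor inside is at z = 5 mm.
- yellow_jar: Plastic specimen jar, white body with a pale paper band and a yellow screw lid: 46 mm body diameter up to 58 mm height, 47 mm over the lid, 75 mm tall in all, about 0.12 kg. Origin: centre of its underside, z up. The opened, older stock; it starts in the middle cell of the blue tray.
- red_jar: Plastic specimen jar, white body with a pale paper band and a red screw lid: 46 mm body diameter up to 58 mm height, 47 mm over the lid, 75 mm tall in all, about 0.12 kg. Origin: centre of its underside, z up. The fresh stock; it starts on the bench among the other stock.
- weight: Steel check weight for a balance: upright cylinder 40 mm in diameter and 45 mm high, with a small knob (20 mm across) on top to 60 mm in all, about 0.4 kg. Origin: centre of its underside, z up. Starts upright on the bench.
- case: Small hard instrument case, orange with a black seam and two thin black lines on its flat lid, solid and closed: 90 mm long (x), 54 mm wide (y), 36 mm high, about 0.15 kg. Origin: centre of its underside, z up. Starts flat on the bench, turned up to 0.6 rad.
- lens: Stand hand lens: plain upright black cylinder with a steel ring near the top and a glass disc in its top face, 40 mm in diameter (41 mm at the ring, 34 to 38 mm up), 44 mm high, 0.06 kg. Origin: centre of its underside, z up. Starts upright on the bench.
- green_jar: Plastic specimen jar, white body with a pale paper band and a green screw lid: 46 mm body diameter up to 58 mm height, 47 mm over the lid, 75 mm tall in all, about 0.12 kg. Origin: centre of its underside, z up. A bystander that stands among the stock; it is in neither kit and stays where it is.
- cup: Bystander: paper cup with green and blue stripes, 76 mm across the rim, 90 mm high, light and empty. Origin: centre of its underside. Stands on the outer side of one of the trays.
- meter: Bystander: grey and orange box-shaped electronic meter, 140 (x) x 90 (y) x 55 mm, 0.8 kg. Origin: centre of its underside. Stands on the outer side of one of the trays.
There are look-alikes about, which are no part of the job. What is shaped like the case but purple is not meant.

How it is judged:
By the outcome, as a careful person would: the job done as asked, in the order asked, and still so for the second after the job is handed in, with the robot touching nothing.
It also fails if it takes over 128 s, if anything falls off the work surface, if the arm or the gripper's body presses on something with over 40 N, if the wrist force passes 120 N, or if a joint passes its speed limit or range.

## Working session

There is one attempt and no reset: what is moved stays moved. The work goes in short steps, Python scripts to look and compute and a tool call to move; the robot and the scene stay as the last step left them, time stands still between calls to the robot, and variables do not carry over. Pictures are saved under pics/ and viewed, and the job is handed in when it is done.

Besides the shell and the picture viewer there is one more tool, called after "Emit:" by a JSON object that holds its "op" and its "data", one argument or row to a line. play_rows: Moves the arm, as the interface text tells. Its arguments: {"type":"object","properties":{"plan":{"type":"array","items":{"type":"object","properties":{"slide":{"type":"array","items":{"type":"number","minimum":-1,"maximum":1}},"roll":{"type":"number","minimum":-1,"maximum":1},"fingers":{"type":"number"}}}},"squeeze":{"type":"number"}},"required":["plan"]}

```bash
ls; mkdir -p pics
python3 - <<'E'
from plant import robot
import cv2
for c in("top","side"):
    im=robot.read_camera(c); cv2.imwrite(f"pics/{c}0.png",im[:,:,::-1])
    k=robot.get_calibration(c); print(c,k)
s=robot.read_state(); print({k:s[k] for k in("t","tool_pos","orientation","opening","force")})
E
```

```text
pics
top {'fx': 367.65953232544183, 'fy': 367.65953232544183, 'cx': 318.33557968964817, 'cy': 201.38881367078233, 'distortion': array([-0.06779665,  0.        ,  0.        ,  0.        ,  0.        ]), 'R': array([[ 0.1018507 , -0.99478386,  0.00561302],
       [-0.96894436, -0.10048001, -0.22594378],
       [ 0.22532922,  0.01757383, -0.97412417]]), 't': array([-0.04997913,  0.61585057,  1.03422666])}
side {'fx': 372.53937447008786, 'fy': 372.53937447008786, 'cx': 323.1048962895716, 'cy': 199.41403504277375, 'distortion': array([0.00021972, 0.        , 0.        , 0.        , 0.        ]), 'R': array([[-0.99801113, -0.06073692, -0.01687661],
       [-0.01759242,  0.52543848, -0.8506497 ],
       [ 0.06053346, -0.84866097, -0.52546195]]), 't': array([0.62108127, 0.03938432, 1.04275915])}
{'t': 0.1, 'tool_pos': array([ 0.17882002, -0.57221164,  0.21768341]), 'orientation': array([ 2.05900856,  0.31580224, -2.05920653]), 'opening': 0.09275401174992651, 'force': array([-0.36045123, -1.06296963, -0.39667554])}
```

View pics/top0.png

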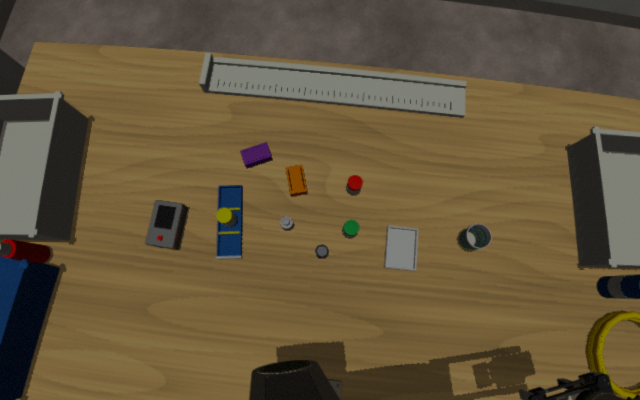

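View pics/side0.png

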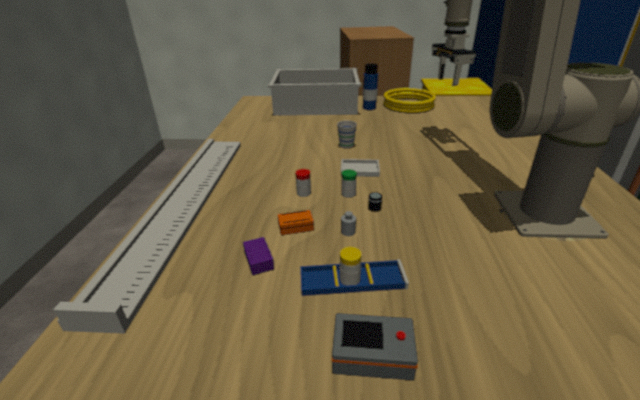

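```bash
cat > h.py <<'E'
import numpy as np, cv2
from scipy.optimize import least_squares
from plant import robot
CAL={c:robot.get_calibration(c) for c in("top","side")}
def proj(c,P):
    k=CAL[c];K=np.array([[k['fx'],0,k['cx']],[0,k['fy'],k['cy']],[0,0,1.]])
    return cv2.projectPoints(np.asarray(P,float).reshape(-1,3),cv2.Rodrigues(k['R'])[0],k['t'],K,k['distortion'])[0][:,0]
def onplane(c,px,z):
    k=CAL[c];K=np.array([[k['fx'],0,k['cx']],[0,k['fy'],k['cy']],[0,0,1.]])
    n=cv2.undistortPoints(np.array([[px]],float),K,k['distortion'])[0,0]
    d=k['R'].T@np.array([n[0],n[1],1]);o=-k['R'].T@k['t'];s=(z-o[2])/d[2];return o+s*d
def cyl(r,z0,z1):
    a=np.linspace(0,2*np.pi,40,endpoint=False)
    return np.array([[r*np.cos(t),r*np.sin(t),z] for z in(z0,z1) for t in a])
def box(l,w,h,z0=0): return np.array([[x*l/2,y*w/2,z] for x in(-1,1) for y in(-1,1) for z in(z0,h)])
MODEL=dict(yellow_jar=cyl(.0235,0,.075),red_jar=cyl(.0235,0,.075),green_jar=cyl(.0235,0,.075),weight=np.vstack([cyl(.02,0,.045),cyl(.01,.045,.06)]),lens=cyl(.02,0,.044),
 case=box(.09,.054,.036),blue_tray=box(.23,.075,.018),white_tray=box(.13,.095,.018),cup=np.vstack([cyl(.028,0,.001),cyl(.038,.089,.09)]),meter=box(.14,.09,.055))
def ext(p): 
    lo=p.min(0);hi=p.max(0);return np.r_[(lo+hi)/2,hi-lo]
E
cat > look.py <<'E'
from h import *
T={c:robot.read_camera(c) for c in CAL}
for n in MODEL:
    for c in CAL:
        for r in robot.regions_of(c,n)[:3]:
            if r['p']<.2: continue
            e=np.array(r['extent']); z=MODEL[n][:,2].max()/2
            print(n,c,round(r['p'],2),e.round(1),int(r['region'].sum()),'xy~',onplane(c,e[:2],z)[:2].round(3))
E
python3 look.py
```

```text
yellow_jar top 0.78 [225.7 216.3  16.6  15.3] 269 xy~ [0.549 0.293]
yellow_jar side 0.69 [351.6 264.4  24.8  40.9] 771 xy~ [0.542 0.277]
red_jar top 0.55 [355.3 187.1  11.6  24. ] 244 xy~ [ 0.683 -0.096]
red_jar side 0.95 [303.3 182.8  13.   26.5] 418 xy~ [ 0.688 -0.088]
green_jar top 0.68 [351.2 227.6  18.7  22. ] 264 xy~ [ 0.554 -0.094]
green_jar side 0.57 [349.8 183.1  16.7  27.9] 399 xy~ [ 0.546 -0.09 ]
weight top 0.65 [287.6 223.6  14.8  16.1] 143 xy~ [0.548 0.101]
weight top 0.64 [224.4 217.6  19.9  21.2] 270 xy~ [0.546 0.298]
weight side 0.54 [350.1 223.4  12.9  26.6] 341 xy~ [0.545 0.11 ]
weight side 0.2 [350.7 264.   23.8  39.8] 739 xy~ [0.544 0.267]
lens top 0.54 [321.1 249.7  13.9  12.6] 125 xy~ [ 0.479 -0.01 ]
lens side 0.51 [373.3 203.7  11.2  22.3] 264 xy~ [ 0.479 -0.   ]
case top 0.63 [255.8 155.7  30.6  28. ] 523 xy~ [0.761 0.232]
case top 0.6 [296.8 181.9  20.5  34.7] 474 xy~ [0.686 0.089]
case side 0.93 [259.5 257.2  30.2  42.5] 813 xy~ [0.758 0.238]
case side 0.79 [298.7 222.1  35.2  19.9] 694 xy~ [0.682 0.092]
case side 0.28 [347.3 132.7  19.6  27.2] 485 xy~ [ 0.556 -0.55 ]
blue_tray side 0.7 [353.8 277.9 108.4  36.9] 2665 xy~ [0.536 0.289]
white_tray top 0.77 [402.1 247.1  31.1  42.5] 1326 xy~ [ 0.514 -0.259]
white_tray top 0.54 [285.8 224.2  16.7  14.2] 171 xy~ [0.548 0.108]
white_tray side 0.89 [361.4 171.3  38.4  18.2] 582 xy~ [ 0.506 -0.224]
cup top 0.64 [474.1 236.4  37.4  24.8] 651 xy~ [ 0.563 -0.471]
cup side 0.68 [349.6 132.6  18.9  26.7] 430 xy~ [ 0.547 -0.483]
cup side 0.59 [362.2 170.2  38.9  16.3] 579 xy~ [ 0.507 -0.162]
cup side 0.46 [373.9 202.6  14.8  20.1] 244 xy~ [0.48  0.031]
meter top 0.81 [169.5 224.7  40.4  50.8] 1486 xy~ [0.506 0.467]
meter side 0.94 [374.1 346.9  86.   68.7] 5178 xy~ [0.503 0.478]
meter side 0.48 [350.1 184.9  13.8  31.2] 416 xy~ [ 0.545 -0.097]
```

Run:
```python
import cv2
a=cv2.imread('pics/top0.png')[135:285,140:410];cv2.imwrite('pics/top0c.png',cv2.resize(a,None,fx=2.9,fy=2.9,interpolation=cv2.INTER_CUBIC))
a=cv2.imread('pics/side0.png')[110:390,230:430];cv2.imwrite('pics/side0c.png',cv2.resize(a,None,fx=2.1,fy=2.1,interpolation=cv2.INTER_CUBIC))
```

```text
(no output)
```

View pics/top0c.png

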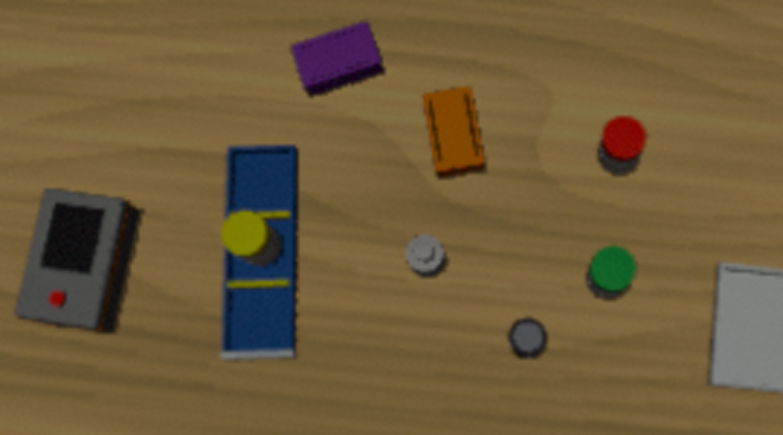

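View pics/side0c.png

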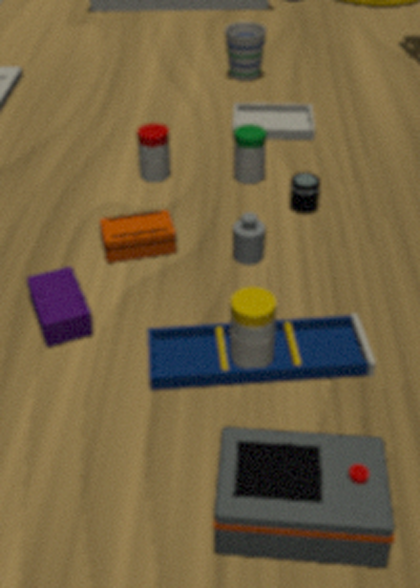

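```bash
cat > fit.py <<'E'
from h import *
from scipy.optimize import minimize
S=4
def gc(img,e,m=6):
    x0,y0=int(e[0]-e[2]/2-m-8),int(e[1]-e[3]/2-m-8);w,hh=int(e[2]+2*m+16),int(e[3]+2*m+16)
    cr=np.ascontiguousarray(cv2.resize(img[y0:y0+hh,x0:x0+w],None,fx=S,fy=S,interpolation=cv2.INTER_CUBIC))
    mask=np.zeros(cr.shape[:2],np.uint8);b=np.zeros((1,65));f=np.zeros((1,65))
    q=(m+4)*S
    cv2.grabCut(cr,mask,(q,q,cr.shape[1]-2*q,cr.shape[0]-2*q),b,f,6,cv2.GC_INIT_WITH_RECT)
    mk=((mask==1)|(mask==3)).astype(np.uint8)
    n,l,st,_=cv2.connectedComponentsWithStats(mk)
    if n>1: mk=(l==1+st[1:,4].argmax()).astype(np.uint8)
    return cr,mk,(x0,y0)
def sil(c,P,org,shape):
    p=proj(c,P); p=(p-np.array(org)+.5)*S-.5
    hull=cv2.convexHull(p.astype(np.float32))
    m=np.zeros(shape,np.uint8); cv2.fillConvexPoly(m,np.round(hull*16).astype(np.int32),1,cv2.LINE_AA,4); return m
def place(n,v):
    x,y,a=v[0],v[1],(v[2] if len(v)>2 else 0); c,s=np.cos(a),np.sin(a)
    P=MODEL[n].copy(); R=np.array([[c,-s,0],[s,c,0],[0,0,1]])
    z=v[3] if len(v)>3 else 0
    return P@R.T+[x,y,z]
def fit(n,imgs,exts,v0,z=0,tag='f',cams=("top","side")):
    D={c:gc(imgs[c],exts[c]) for c in cams}
    def cost(v):
        vv=list(v)+([0] if len(v)<3 else [])+[z]; t=0
        for c,(cr,mk,o) in D.items():
            m=sil(c,place(n,vv),o,mk.shape); t+=(m!=mk).sum()/mk.sum()
        return t
    best=None
    for d in ([0,.3,-.3,.6,-.6] if len(v0)>2 else [0]):
        vi=np.array(v0,float); 
        if len(v0)>2: vi[2]+=d
        sim=np.vstack([vi]+[vi+np.eye(len(vi))[i]*(.01 if i<2 else .15) for i in range(len(vi))])
        r=minimize(cost,vi,method='Nelder-Mead',options=dict(initial_simplex=sim,xatol=1e-4,fatol=1e-4))
        if best is None or r.fun<best.fun: best=r
    tiles=[]
    for c,(cr,mk,o) in D.items():
        v=list(best.x)+([0] if len(best.x)<3 else [])+[z]
        m=sil(c,place(n,v),o,mk.shape); ov=cr[:,:,::-1].copy()
        for q,col in((mk,(255,0,255)),(m,(0,255,0))):
            cs,_=cv2.findContours(q,0,2); cv2.drawContours(ov,cs,-1,col,1)
        tiles.append(cv2.resize(ov,(190,190)))
    return best.x,best.fun,np.hstack(tiles)
E
python3 - <<'E'
from fit import *
im={c:robot.read_camera(c) for c in CAL}
J={'red_jar':([355.3,187.1,16,24],[303.3,182.8,15,27],[.685,-.092]),
'green_jar':([351.2,229,17,22],[349.5,183.1,16.7,28],[.55,-.092]),
'weight':([286.7,223.6,15,16],[349,223.4,16,24],[.547,.105]),
'lens':([321.5,251,14,14],[375.3,202,15,19],[.479,-.005]),
'case':([297,181.5,21,33],[296,222.5,38,24],[.684,.09,0.]),
'white_tray':([402,247.5,34,46],[360.5,168.8,42,19],[.51,-.23,0.])}
T=[]
for n,(a,b,v) in J.items():
    x,f,t=fit(n,im,{'top':a,'side':b},v); print(n,x.round(4),round(f,3)); T.append(t)
T=np.vstack([np.hstack(T[i:i+2]) for i in(0,2,4)]); cv2.imwrite('pics/fit0.png',T)
for c in CAL:
  i=cv2.cvtColor(im[c],cv2.COLOR_RGB2BGR)
  r=(175,270,200,260) if c=='top' else (240,300,290,420)
  cv2.imwrite(f'pics/bt_{c}.png',cv2.resize(i[r[0]:r[1],r[2]:r[3]],None,fx=6,fy=6,interpolation=cv2.INTER_CUBIC))
E
```

```text
red_jar [ 0.689  -0.0914] 0.124
green_jar [ 0.5498 -0.0919] 0.115
weight [0.5507 0.106 ] 0.179
lens [ 0.4742 -0.0116] 0.181
case [0.6912 0.0919 0.2924] 0.102
white_tray [ 0.5115 -0.2558  0.024 ] 0.418
```

View pics/fit0.png

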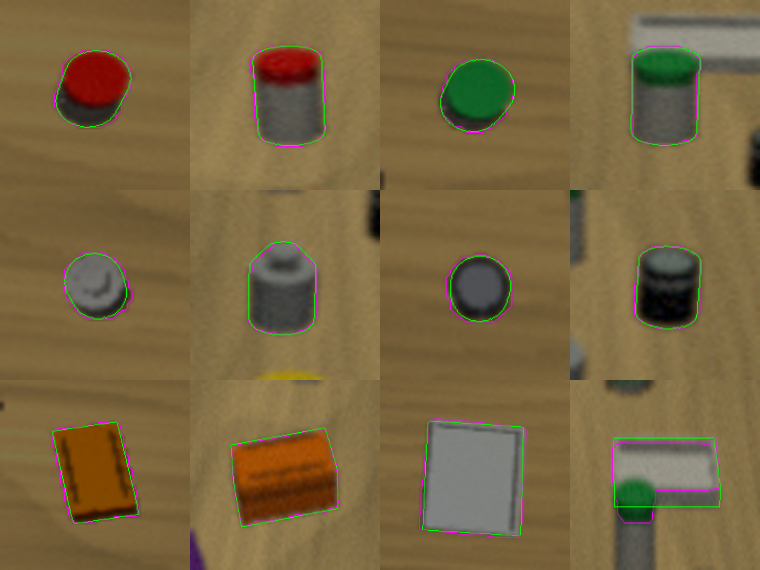

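View pics/bt_top.png

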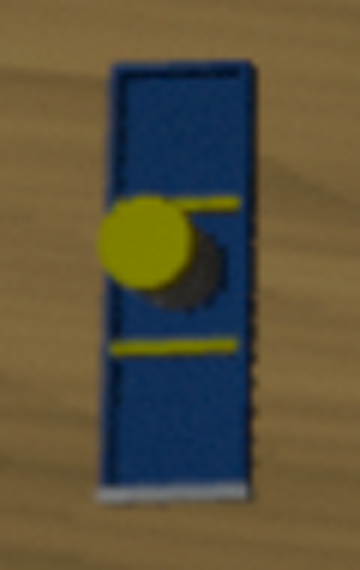

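View pics/bt_side.png

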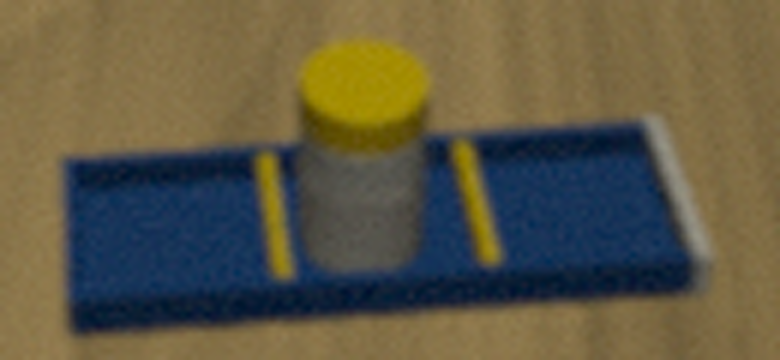

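Run:
```python
from fit import *
im={c:robot.read_camera(c) for c in CAL}
px={'top':np.array([[112,62],[252,65],[250,500],[97,502]])/6+[200,175]-.42,'side':np.array([[72,303],[65,158],[655,118],[708,262]])/6+[290,240]-.42}
C=np.array([[.115,.0375,.018],[.115,-.0375,.018],[-.115,-.0375,.018],[-.115,.0375,.018]])
def R(a):c,s=np.cos(a),np.sin(a);return np.array([[c,-s,0],[s,c,0],[0,0,1]])
f=lambda v:np.concatenate([(proj(c,C@R(v[2]).T+[v[0],v[1],0])-px[c]).ravel() for c in px])
r=least_squares(f,[.53,.28,0]);print('blue',r.x.round(4),r.fun.round(1))
v=r.x
for k in(-.075,0,.075): print((R(v[2])@[k,0,0]+[v[0],v[1],0]).round(4))
# yellow lid / jar
for c,ref in(('top',[225,216]),('side',[351,260])):
    h=cv2.cvtColor(im[c],cv2.COLOR_RGB2HSV);m=cv2.inRange(h,(24,150,60),(34,255,255))
    n,l,st,ce=cv2.connectedComponentsWithStats(m)
    k=[i for i in range(1,n) if st[i,4]>20 and abs(ce[i]-ref).max()<30];print(c,[(st[i].tolist(),ce[i].round(1).tolist()) for i in k])
# top centre pixel by hand
print(onplane('top',np.array([146.5,243])/6+[200,175]-.42,.080), onplane('side',np.array([364,90])/6+[290,240]-.42,.080))
x,fv,_=fit('white_tray',im,{'top':[402,247.5,34,46]},[.51,-.25,0.],cams=('top',));print('white',x,fv)
s=robot.read_state();print(cv2.Rodrigues(s['orientation'])[0].round(3))
```

```text
blue [0.5395 0.2856 0.1364] [-0.2  0.7 -0.2 -0.6 -0.7 -0.5  0.4 -0.1 -0.7 -0.3 -0.4 -0.1  0.8  0.2
  0.7 -0.7]
[0.4652 0.2754 0.    ]
[0.5395 0.2856 0.    ]
[0.6138 0.2958 0.    ]
top [([216, 208, 24, 16, 225], [224.8, 214.4]), ([219, 232, 20, 2, 40], [228.5, 232.5])]
side [([340, 246, 22, 19, 321], [350.2, 255.2]), ([366, 264, 7, 19, 52], [368.6, 273.0]), ([333, 266, 5, 20, 50], [335.1, 275.2])]
[0.5453114  0.28699501 0.08      ] [0.5458224  0.29388293 0.08      ]
white [ 0.51032345 -0.25527503 -0.01094057] 0.05392156862745098
[[ 0.     0.298 -0.955]
 [-0.    -0.955 -0.298]
 [-1.     0.    -0.   ]]
```

Candidates: case – orange (297,181) vs purple look-alike (256,155) → orange. Jars – yellow (226,216), red (355,184), green (351,228). Lens is black (321,251), weight is steel (286,223). The crops confirm these choices. Starting with the yellow jar.

Emit:
{"op": "play_rows", "data": {
  "plan": [
    {"slide":[0.6,0.5,0],"roll":-0.12,"fingers":1},
    {"slide":[0.6,1,0],"roll":-0.12,"fingers":1},
    {"slide":[0.6,1,0],"roll":-0.12,"fingers":1},
    {"slide":[0.6,1,0],"roll":-0.12,"fingers":1},
    {"slide":[0.6,1,0],"roll":-0.12,"fingers":1},
    {"slide":[0.6,1,0],"roll":-0.12,"fingers":1},
    {"slide":[0.6,1,0],"roll":-0.12,"fingers":1},
    {"slide":[0.6,1,0],"roll":-0.12,"fingers":1},
    {"slide":[0.6,1,0],"roll":-0.12,"fingers":1},
    {"slide":[0.6,1,0],"roll":-0.11,"fingers":1},
    {"slide":[0.6,1,0],"fingers":1},
    {"slide":[0.6,1,0],"fingers":1},
    {"slide":[0.6,1,0],"fingers":1},
    {"slide":[0.6,1,0],"fingers":1},
    {"slide":[0.6,1,0],"fingers":1},
    {"slide":[0.6,1,0],"fingers":1},
    {"slide":[0.6,1,0],"fingers":1},
    {"slide":[0.6,1,0],"fingers":1},
    {"slide":[0.6,1,0],"fingers":1},
    {"slide":[0.6,1,0],"fingers":1}
  ],
  "squeeze": 15
}}

```text
$.plan[10]: bad value
```

Emit:
{"op": "play_rows", "data": {
  "plan": [
    {"slide":[0.2,1,0],"fingers":1},
    {"slide":[0,1,0],"fingers":1},
    {"slide":[0,1,0],"fingers":1},
    {"slide":[0,1,0],"fingers":1},
    {"slide":[0,1,0],"fingers":1},
    {"slide":[0,1,0],"fingers":1},
    {"slide":[0,1,0],"fingers":1},
    {"slide":[0,1,0],"fingers":1},
    {"slide":[0,1,0],"fingers":1},
    {"slide":[0,0.1,0],"fingers":1},
    {"slide":[0,0,0],"fingers":1},
    {"slide":[0,0,0],"fingers":1}
  ]
}}

```text
$.plan[0]: bad value
```

Emit:
{"op": "play_rows", "data": {
  "plan": [
    {"slide":[0.6,0.5,0],"roll":-0.12,"fingers":1},
    {"slide":[0.6,1,0],"roll":-0.12,"fingers":1},
    {"slide":[0.6,1,0],"roll":-0.12,"fingers":1},
    {"slide":[0.6,1,0],"roll":-0.12,"fingers":1},
    {"slide":[0.6,1,0],"roll":-0.12,"fingers":1},
    {"slide":[0.6,1,0],"roll":-0.12,"fingers":1},
    {"slide":[0.6,1,0],"roll":-0.12,"fingers":1},
    {"slide":[0.6,1,0],"roll":-0.12,"fingers":1},
    {"slide":[0.6,1,0],"roll":-0.12,"fingers":1},
    {"slide":[0.6,1,0],"roll":-0.11,"fingers":1},
    {"slide":[0.6,1,0],"roll":0,"fingers":1},
    {"slide":[0.6,1,0],"roll":0,"fingers":1},
    {"slide":[0.6,1,0],"roll":0,"fingers":1},
    {"slide":[0.6,1,0],"roll":0,"fingers":1},
    {"slide":[0.6,1,0],"roll":0,"fingers":1},
    {"slide":[0.6,1,0],"roll":0,"fingers":1},
    {"slide":[0.6,1,0],"roll":0,"fingers":1},
    {"slide":[0.6,1,0],"roll":0,"fingers":1},
    {"slide":[0.6,1,0],"roll":0,"fingers":1},
    {"slide":[0.6,1,0],"roll":0,"fingers":1}
  ],
  "squeeze": 15
}}

```text
t: 3.9
tool_pos: [0.5395, 0.0134, 0.2188]
orientation: [2.151, 0.147, -2.15]
force: [0.4, -0.8, 0.9]
opening: 0.093
```

Emit:
{"op": "play_rows", "data": {
  "plan": [
    {"slide":[0.2,1,0],"roll":0,"fingers":1},
    {"slide":[0,1,0],"roll":0,"fingers":1},
    {"slide":[0,1,0],"roll":0,"fingers":1},
    {"slide":[0,1,0],"roll":0,"fingers":1},
    {"slide":[0,1,0],"roll":0,"fingers":1},
    {"slide":[0,1,0],"roll":0,"fingers":1},
    {"slide":[0,1,0],"roll":0,"fingers":1},
    {"slide":[0,1,0],"roll":0,"fingers":1},
    {"slide":[0,1,0],"roll":0,"fingers":1},
    {"slide":[0,0.1,0],"roll":0,"fingers":1},
    {"slide":[0,0,0],"roll":0,"fingers":1},
    {"slide":[0,0,0],"roll":0,"fingers":1}
  ]
}}

```text
t: 5.4
tool_pos: [0.5451, 0.2843, 0.2187]
orientation: [2.151, 0.146, -2.151]
force: [-1.0, -0.5, -0.6]
opening: 0.0935
```

Emit:
{"op": "play_rows", "data": {
  "plan": [
    {"slide":[0,0.13,-0.7],"roll":0,"fingers":1},
    {"slide":[0,0,-1],"roll":0,"fingers":1},
    {"slide":[0,0,-1],"roll":0,"fingers":1},
    {"slide":[0,0,-1],"roll":0,"fingers":1},
    {"slide":[0,0,-1],"roll":0,"fingers":1},
    {"slide":[0,0,-0.8],"roll":0,"fingers":1},
    {"slide":[0,0,-0.5],"roll":0,"fingers":1},
    {"slide":[0,0,-0.36],"roll":0,"fingers":1},
    {"slide":[0,0,0],"roll":0,"fingers":1},
    {"slide":[0,0,0],"roll":0,"fingers":-1},
    {"slide":[0,0,0],"roll":0,"fingers":-1},
    {"slide":[0,0,0],"roll":0,"fingers":-1},
    {"slide":[0,0,0],"roll":0,"fingers":-1},
    {"slide":[0,0,0],"roll":0,"fingers":-1},
    {"slide":[0,0,0],"roll":0,"fingers":-1}
  ]
}}

```text
t: 7.28
tool_pos: [0.545, 0.2891, 0.0279]
orientation: [2.151, 0.147, -2.151]
force: [-1.0, -1.8, 0.9]
opening: 0.0468
```

Run:
```python
from h import *
for c,r in(('top',(160,290,150,330)),('side',(200,400,240,460))):
  i=cv2.cvtColor(robot.read_camera(c),cv2.COLOR_RGB2BGR)
  cv2.imwrite(f'pics/g1_{c}.png',cv2.resize(i[r[0]:r[1],r[2]:r[3]],None,fx=3,fy=3,interpolation=cv2.INTER_CUBIC))
```

```text
(no output)
```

View pics/g1_side.png

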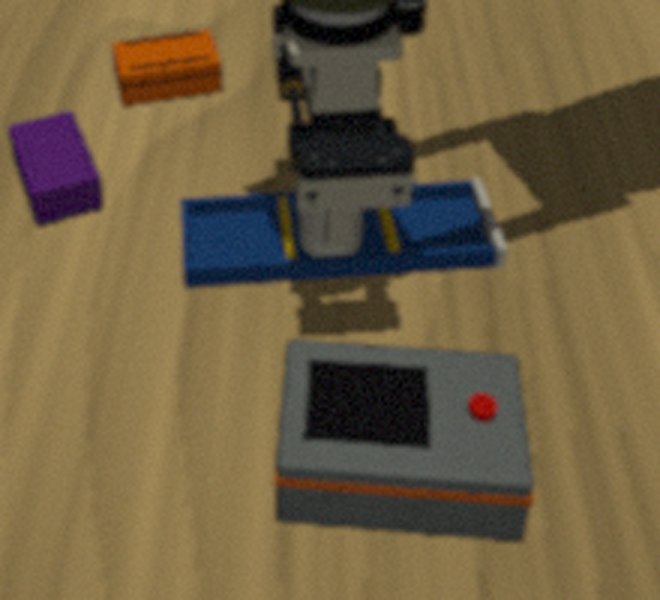

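Emit:
{"op": "play_rows", "data": {
  "plan": [
    {"slide":[0,0,0.3],"roll":0,"fingers":-1},
    {"slide":[0,0,0.5],"roll":0,"fingers":-1},
    {"slide":[0,0,0.4],"roll":0,"fingers":-1},
    {"slide":[-0.4,-0.05,0],"roll":0,"fingers":-1},
    {"slide":[-0.6,-0.1,0],"roll":0,"fingers":-1},
    {"slide":[-0.6,-0.1,0],"roll":0,"fingers":-1},
    {"slide":[-0.6,-0.1,0],"roll":0,"fingers":-1},
    {"slide":[-0.46,-0.1,0],"roll":0,"fingers":-1},
    {"slide":[0,0,-0.5],"roll":0,"fingers":-1},
    {"slide":[0,0,-0.4],"roll":0,"fingers":-1},
    {"slide":[0,0,-0.2],"roll":0,"fingers":-1},
    {"slide":[0,0,-0.1],"roll":0,"fingers":-1},
    {"slide":[0,0,0],"roll":0,"fingers":-1}
  ]
}}

```text
t: 9.0
tool_pos: [0.4656, 0.2757, 0.0279]
orientation: [2.151, 0.147, -2.151]
force: [-0.8, 0.6, -0.5]
opening: 0.047
```

Run:
```python
from h import *
for c,r in(('top',(160,290,150,330)),('side',(200,400,240,460))):
  i=cv2.cvtColor(robot.read_camera(c),cv2.COLOR_RGB2BGR)
  cv2.imwrite(f'pics/g2_{c}.png',cv2.resize(i[r[0]:r[1],r[2]:r[3]],None,fx=3,fy=3,interpolation=cv2.INTER_CUBIC))
```

```text
(no output)
```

View pics/g2_side.png

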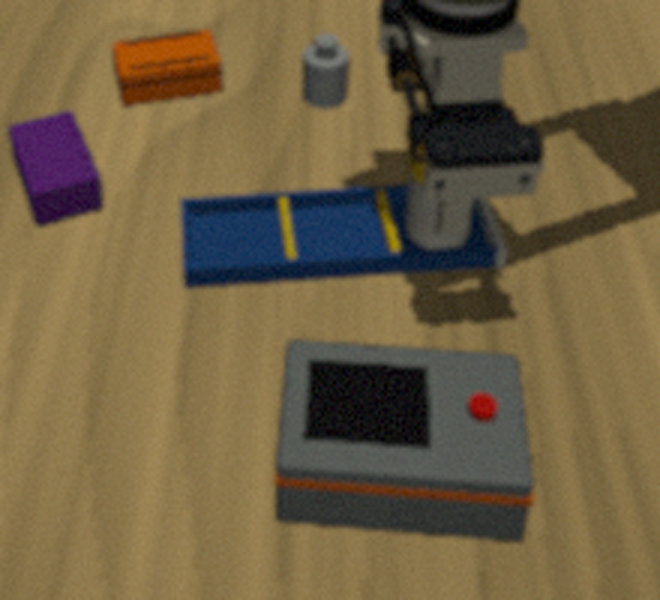

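Emit:
{"op": "play_rows", "data": {
  "plan": [
    {"slide":[0,0,0],"roll":0,"fingers":0.4},
    {"slide":[0,0,0],"roll":0,"fingers":0.4},
    {"slide":[0,0,0],"roll":0,"fingers":0.4},
    {"slide":[0,0,0.5],"roll":0,"fingers":0.4},
    {"slide":[0,0,1],"roll":0,"fingers":1},
    {"slide":[0,0,1],"roll":0,"fingers":1},
    {"slide":[0,0,1],"roll":0,"fingers":1},
    {"slide":[0.3,-0.54,0.57],"roll":0,"fingers":1},
    {"slide":[0.6,-1,0],"roll":0,"fingers":1},
    {"slide":[0.6,-1,0],"roll":0,"fingers":1},
    {"slide":[0.6,-1,0],"roll":0,"fingers":1},
    {"slide":[0.6,-1,0],"roll":0,"fingers":1},
    {"slide":[0.6,-1,0],"roll":0,"fingers":1},
    {"slide":[0.6,-1,0],"roll":0,"fingers":1},
    {"slide":[0.6,-1,0],"roll":0,"fingers":1},
    {"slide":[0.6,-1,0],"roll":0,"fingers":1},
    {"slide":[0.6,-1,0],"roll":0,"fingers":1},
    {"slide":[0.6,-1,0],"roll":0,"fingers":1},
    {"slide":[0.6,-1,0],"roll":0,"fingers":1},
    {"slide":[0.55,-0.7,0],"roll":0,"fingers":1}
  ]
}}

```text
t: 11.6
tool_pos: [0.6886, -0.0946, 0.1498]
orientation: [2.15, 0.145, -2.152]
force: [0.1, -0.1, -0.8]
opening: 0.093
```

Run:
```python
from h import *
print(robot.read_state()['tool_pos'])
for c,r in(('top',(160,290,150,410)),('side',(160,320,240,460))):
  i=cv2.cvtColor(robot.read_camera(c),cv2.COLOR_RGB2BGR)
  cv2.imwrite(f'pics/g3_{c}.png',cv2.resize(i[r[0]:r[1],r[2]:r[3]],None,fx=3,fy=3,interpolation=cv2.INTER_CUBIC))
```

```text
[ 0.688643   -0.09456144  0.14975695]
```

View pics/g3_side.png

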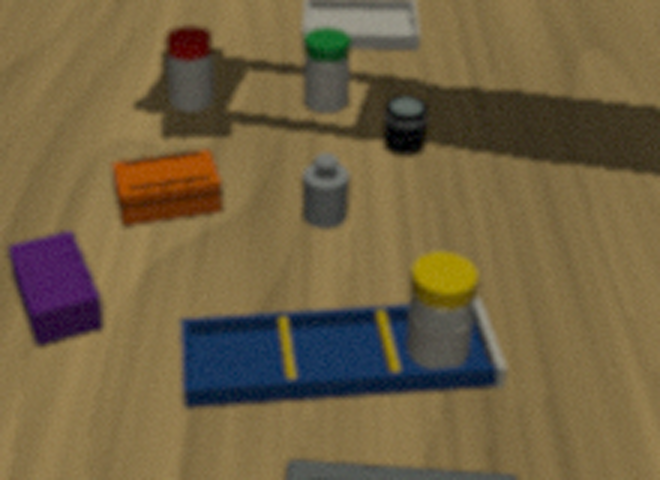

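View pics/g3_top.png

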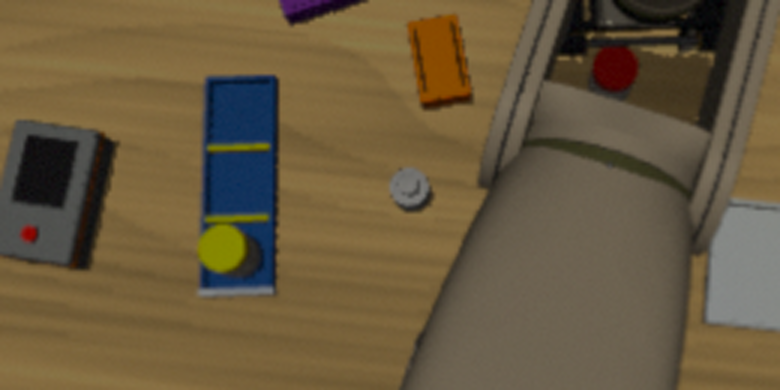

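Yellow jar stands in the front cell. Now the red jar.

Emit:
{"op": "play_rows", "data": {
  "plan": [
    {"slide":[0,0.08,-0.7],"roll":0,"fingers":1},
    {"slide":[0,0,-1],"roll":0,"fingers":1},
    {"slide":[0,0,-1],"roll":0,"fingers":1},
    {"slide":[0,0,-0.8],"roll":0,"fingers":1},
    {"slide":[0,0,-0.5],"roll":0,"fingers":1},
    {"slide":[0,0,-0.22],"roll":0,"fingers":1},
    {"slide":[0,0,0],"roll":0,"fingers":-1},
    {"slide":[0,0,0],"roll":0,"fingers":-1},
    {"slide":[0,0,0],"roll":0,"fingers":-1},
    {"slide":[0,0,0],"roll":0,"fingers":-1},
    {"slide":[0,0,0],"roll":0,"fingers":-1},
    {"slide":[0,0,0],"roll":0,"fingers":-1},
    {"slide":[0,0,0.4],"roll":0,"fingers":-1},
    {"slide":[0,0,0.8],"roll":0,"fingers":-1},
    {"slide":[0,0,1],"roll":0,"fingers":-1},
    {"slide":[0,0,1],"roll":0,"fingers":-1},
    {"slide":[0,0,0.8],"roll":0,"fingers":-1},
    {"slide":[0,0,0],"roll":0,"fingers":-1}
  ]
}}

```text
t: 13.95
tool_pos: [0.6905, -0.0894, 0.147]
orientation: [2.156, 0.146, -2.144]
force: [0.8, 0.8, -2.2]
opening: 0.0465
```

Emit:
{"op": "play_rows", "data": {
  "plan": [
    {"slide":[-0.2,0.5,0],"roll":0,"fingers":-1},
    {"slide":[-0.4,1,0],"roll":0,"fingers":-1},
    {"slide":[-0.4,1,0],"roll":0,"fingers":-1},
    {"slide":[-0.4,1,0],"roll":0,"fingers":-1},
    {"slide":[-0.4,1,0],"roll":0,"fingers":-1},
    {"slide":[-0.4,1,0],"roll":0,"fingers":-1},
    {"slide":[-0.4,1,0],"roll":0,"fingers":-1},
    {"slide":[-0.4,1,0],"roll":0,"fingers":-1},
    {"slide":[-0.4,1,0],"roll":0,"fingers":-1},
    {"slide":[-0.4,1,0],"roll":0,"fingers":-1},
    {"slide":[-0.4,1,0],"roll":0,"fingers":-1},
    {"slide":[-0.4,1,0],"roll":0,"fingers":-1},
    {"slide":[-0.4,0.6,0],"roll":0,"fingers":-1},
    {"slide":[-0.03,0.4,0],"roll":0,"fingers":-1},
    {"slide":[0,0,0],"roll":0,"fingers":-1},
    {"slide":[0,0,0],"roll":0,"fingers":-1}
  ]
}}

```text
t: 15.95
tool_pos: [0.5381, 0.2852, 0.1432]
orientation: [2.151, 0.146, -2.151]
force: [-0.5, 0.0, -1.0]
opening: 0.047
```

Emit:
{"op": "play_rows", "data": {
  "plan": [
    {"slide":[0.04,0,-0.8],"roll":0,"fingers":-1},
    {"slide":[0,0,-1],"roll":0,"fingers":-1},
    {"slide":[0,0,-0.9],"roll":0,"fingers":-1},
    {"slide":[0,0,-0.6],"roll":0,"fingers":-1},
    {"slide":[0,0,-0.3],"roll":0,"fingers":-1},
    {"slide":[0,0,-0.15],"roll":0,"fingers":-1},
    {"slide":[0,0,-0.07],"roll":0,"fingers":-1},
    {"slide":[0,0,0],"roll":0,"fingers":-1},
    {"slide":[0,0,0],"roll":0,"fingers":0.4},
    {"slide":[0,0,0],"roll":0,"fingers":0.4},
    {"slide":[0,0,0],"roll":0,"fingers":0.4},
    {"slide":[0,0,0.5],"roll":0,"fingers":0.4},
    {"slide":[0,0,0.9],"roll":0,"fingers":0.6},
    {"slide":[0,0,1],"roll":0,"fingers":1},
    {"slide":[0,0,0.9],"roll":0,"fingers":1}
  ],
  "squeeze": 30
}}

```text
t: 17.82
tool_pos: [0.5394, 0.2861, 0.1303]
orientation: [2.153, 0.148, -2.149]
force: [0.6, -0.6, 0.1]
opening: 0.0894
```

Emit:
{"op": "play_rows", "data": {
  "plan": [
    {"slide":[0,-0.5,0],"roll":0,"fingers":1},
    {"slide":[0.1,-1,0],"roll":0,"fingers":1},
    {"slide":[0.1,-1,0],"roll":0,"fingers":1},
    {"slide":[0.1,-1,0],"roll":0,"fingers":1},
    {"slide":[0.08,-1,0],"roll":0,"fingers":1},
    {"slide":[0,-0.9,0],"roll":0,"fingers":1},
    {"slide":[0,-0.6,0],"roll":0,"fingers":1},
    {"slide":[0,0,0],"roll":0,"fingers":1},
    {"slide":[0,0,0],"roll":0,"fingers":1}
  ]
}}

```text
t: 18.95
tool_pos: [0.5502, 0.1064, 0.1276]
orientation: [2.151, 0.148, -2.151]
force: [-0.5, -0.6, 0.3]
opening: 0.0929
```

Run:
```python
from h import *
print(robot.read_state()['tool_pos'])
for c,r in(('top',(160,290,150,410)),('side',(160,320,240,460))):
  i=cv2.cvtColor(robot.read_camera(c),cv2.COLOR_RGB2BGR)
  cv2.imwrite(f'pics/g4_{c}.png',cv2.resize(i[r[0]:r[1],r[2]:r[3]],None,fx=3,fy=3,interpolation=cv2.INTER_CUBIC))
```

```text
[0.55018822 0.10641242 0.12756874]
```

View pics/g4_side.png

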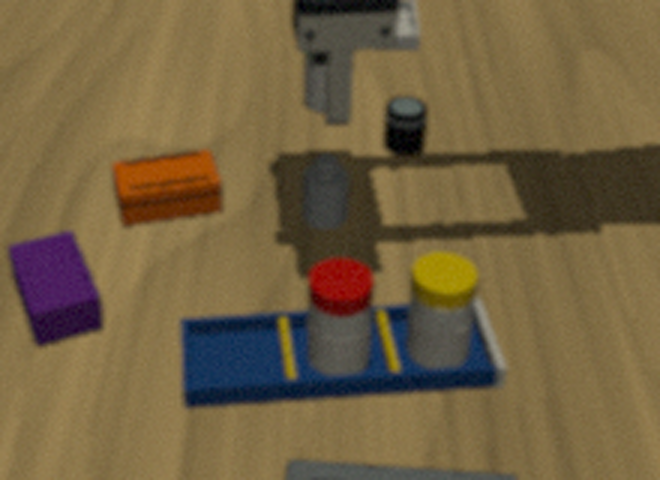

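View pics/g4_top.png

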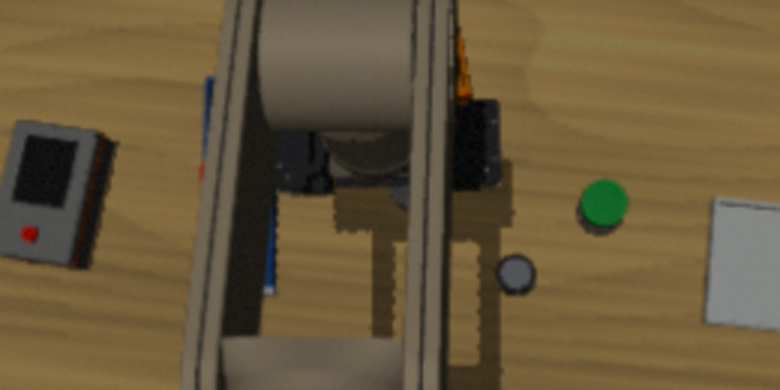

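Emit:
{"op": "play_rows", "data": {
  "plan": [
    {"slide":[0,0,-0.7],"roll":0,"fingers":1},
    {"slide":[0,0,-1],"roll":0,"fingers":1},
    {"slide":[0,0,-0.9],"roll":0,"fingers":1},
    {"slide":[0,0,-0.6],"roll":0,"fingers":1},
    {"slide":[0,0,-0.45],"roll":0,"fingers":1},
    {"slide":[0,0,0],"roll":0,"fingers":-1},
    {"slide":[0,0,0],"roll":0,"fingers":-1},
    {"slide":[0,0,0],"roll":0,"fingers":-1},
    {"slide":[0,0,0],"roll":0,"fingers":-1},
    {"slide":[0,0,0],"roll":0,"fingers":-1},
    {"slide":[0,0,0],"roll":0,"fingers":-1},
    {"slide":[0,0,0],"roll":0,"fingers":-1},
    {"slide":[0,0,0.3],"roll":0,"fingers":-1},
    {"slide":[0,0,0.7],"roll":0,"fingers":-1},
    {"slide":[0,0,1],"roll":0,"fingers":-1},
    {"slide":[0,0,0.9],"roll":0,"fingers":-1},
    {"slide":[0,0,0.5],"roll":0,"fingers":-1},
    {"slide":[0,0,0],"roll":0,"fingers":-1},
    {"slide":[0,0,0],"roll":0,"fingers":-1}
  ],
  "squeeze": 30
}}

```text
t: 21.42
tool_pos: [0.5493, 0.1058, 0.1187]
orientation: [2.148, 0.147, -2.153]
force: [0.3, -0.6, -6.2]
opening: 0.0381
```

Run:
```python
from h import *
s=robot.read_state();print(s['tool_pos'],s['force'],s['opening'])
for c,r in(('side',(120,270,270,430)),):
  i=cv2.cvtColor(robot.read_camera(c),cv2.COLOR_RGB2BGR)
  cv2.imwrite(f'pics/g5_{c}.png',cv2.resize(i[r[0]:r[1],r[2]:r[3]],None,fx=4,fy=4,interpolation=cv2.INTER_CUBIC))
```

```text
[0.5493431  0.1058412  0.11872654] [ 0.32991617 -0.55006341 -6.22235379] 0.038144908224598435
```

View pics/g5_side.png

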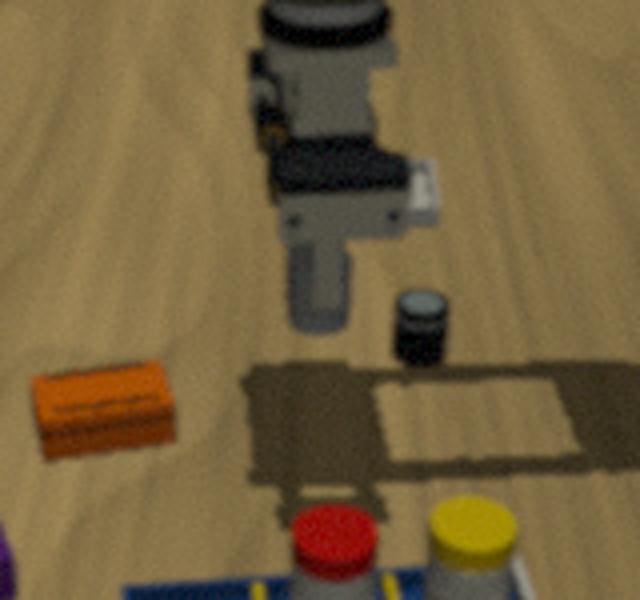

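Emit:
{"op": "play_rows", "data": {
  "plan": [
    {"slide":[0.1,0.4,0],"roll":0,"fingers":-1},
    {"slide":[0.3,0.8,0],"roll":0,"fingers":-1},
    {"slide":[0.35,1,0],"roll":0,"fingers":-1},
    {"slide":[0.35,1,0],"roll":0,"fingers":-1},
    {"slide":[0.35,1,0],"roll":0,"fingers":-1},
    {"slide":[0.35,1,0],"roll":0,"fingers":-1},
    {"slide":[0.32,0.7,0],"roll":0,"fingers":-1},
    {"slide":[0,0.43,0],"roll":0,"fingers":-1},
    {"slide":[0,0,0],"roll":0,"fingers":-1},
    {"slide":[0,0,0],"roll":0,"fingers":-1},
    {"slide":[0,0,0],"roll":0,"fingers":-1}
  ]
}}

```text
t: 22.85
tool_pos: [0.6139, 0.295, 0.1203]
orientation: [2.151, 0.146, -2.151]
force: [-0.0, 0.5, -4.3]
opening: 0.0384
```

Run:
```python
from h import *
s=robot.read_state();print(s['tool_pos'],s['force'],s['opening'])
for c,r in(('side',(180,330,270,430)),):
  i=cv2.cvtColor(robot.read_camera(c),cv2.COLOR_RGB2BGR)
  cv2.imwrite(f'pics/g6_{c}.png',cv2.resize(i[r[0]:r[1],r[2]:r[3]],None,fx=4,fy=4,interpolation=cv2.INTER_CUBIC))
```

```text
[0.61389412 0.29497797 0.12028183] [-4.21177899e-04  4.65487199e-01 -4.33347914e+00] 0.038359102827197476
```

View pics/g6_side.png

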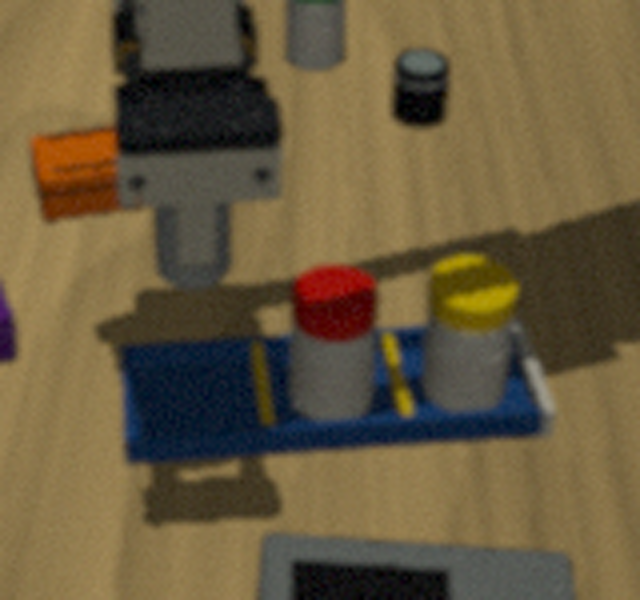

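Emit:
{"op": "play_rows", "data": {
  "plan": [
    {"slide":[0,0,-0.5],"roll":0,"fingers":-1},
    {"slide":[0,0,-0.9],"roll":0,"fingers":-1},
    {"slide":[0,0,-0.8],"roll":0,"fingers":-1},
    {"slide":[0,0,-0.5],"roll":0,"fingers":-1},
    {"slide":[0,0,-0.3],"roll":0,"fingers":-1},
    {"slide":[0,0,-0.15],"roll":0,"fingers":-1},
    {"slide":[0,0,-0.07],"roll":0,"fingers":-1},
    {"slide":[0,0,0],"roll":0,"fingers":-1},
    {"slide":[0,0,0],"roll":0,"fingers":-1}
  ]
}}

```text
t: 24.02
tool_pos: [0.6144, 0.296, 0.0244]
orientation: [2.152, 0.148, -2.15]
force: [-0.0, 0.5, -4.9]
opening: 0.0385
```

Emit:
{"op": "play_rows", "data": {
  "plan": [
    {"slide":[0,0,-0.04],"roll":0,"fingers":-1},
    {"slide":[0,0,0],"roll":0,"fingers":-1},
    {"slide":[0,0,0],"roll":0,"fingers":-1}
  ]
}}

```text
t: 24.4
tool_pos: [0.6145, 0.296, 0.0234]
orientation: [2.152, 0.148, -2.15]
force: [-2.3, -0.9, 4.5]
opening: 0.0384
```

Emit:
{"op": "play_rows", "data": {
  "plan": [
    {"slide":[0,0,0],"roll":0,"fingers":0.3},
    {"slide":[0,0,0],"roll":0,"fingers":0.3},
    {"slide":[0,0,0],"roll":0,"fingers":0.3},
    {"slide":[0,0,0.4],"roll":0,"fingers":0.3},
    {"slide":[0,0,0.9],"roll":0,"fingers":0.6},
    {"slide":[0,0,1],"roll":0,"fingers":1},
    {"slide":[0,0,0.8],"roll":0,"fingers":1},
    {"slide":[0.2,-0.6,0],"roll":0.2,"fingers":1},
    {"slide":[0.4,-1,0],"roll":0.2,"fingers":1},
    {"slide":[0.4,-1,0],"roll":0.2,"fingers":1},
    {"slide":[0.4,-1,0],"roll":0.2,"fingers":1},
    {"slide":[0.4,-1,0],"roll":0.2,"fingers":1},
    {"slide":[0.4,-1,0],"roll":0.11,"fingers":1},
    {"slide":[0.35,-0.8,0],"roll":0,"fingers":1},
    {"slide":[0,-0.4,0],"roll":0,"fingers":1},
    {"slide":[0,0,0],"roll":0,"fingers":1},
    {"slide":[0,0,0],"roll":0,"fingers":1}
  ],
  "squeeze": 25
}}

```text
t: 26.52
tool_pos: [0.6901, 0.0928, 0.1154]
orientation: [2.064, 0.304, -2.065]
force: [0.2, 0.3, 0.0]
opening: 0.0927
```

Run:
```python
from h import *
s=robot.read_state();print(s['tool_pos'],cv2.Rodrigues(s['orientation'])[0][:,1])
i=cv2.cvtColor(robot.read_camera('side'),cv2.COLOR_RGB2BGR)
cv2.imwrite('pics/g7_side.png',cv2.resize(i[170:320,230:430],None,fx=4,fy=4,interpolation=cv2.INTER_CUBIC))
i=cv2.cvtColor(robot.read_camera('top'),cv2.COLOR_RGB2BGR)
cv2.imwrite('pics/g7_top.png',cv2.resize(i[130:280,190:390],None,fx=4,fy=4,interpolation=cv2.INTER_CUBIC))
```

```text
[0.69005375 0.09282141 0.1154418 ] [ 2.88105810e-01 -9.57598447e-01 -5.06812434e-04]
```

View pics/g7_side.png

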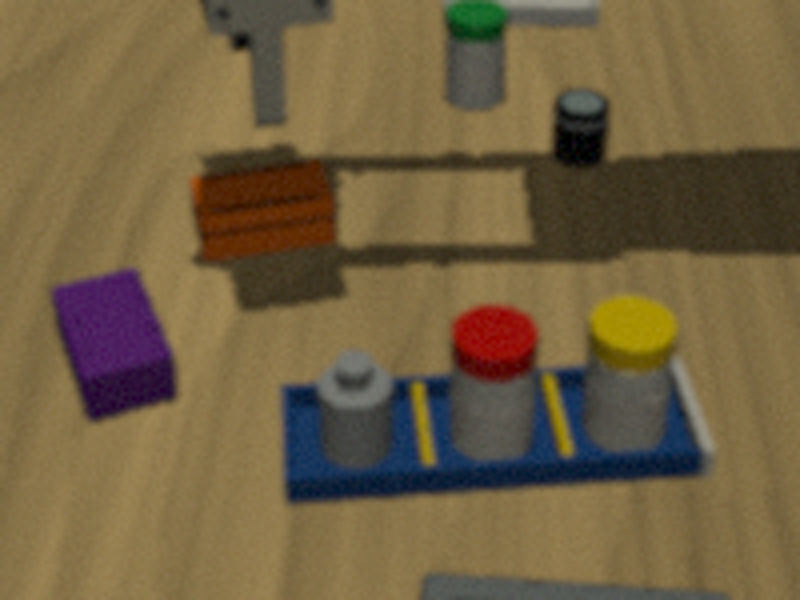

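View pics/g7_top.png

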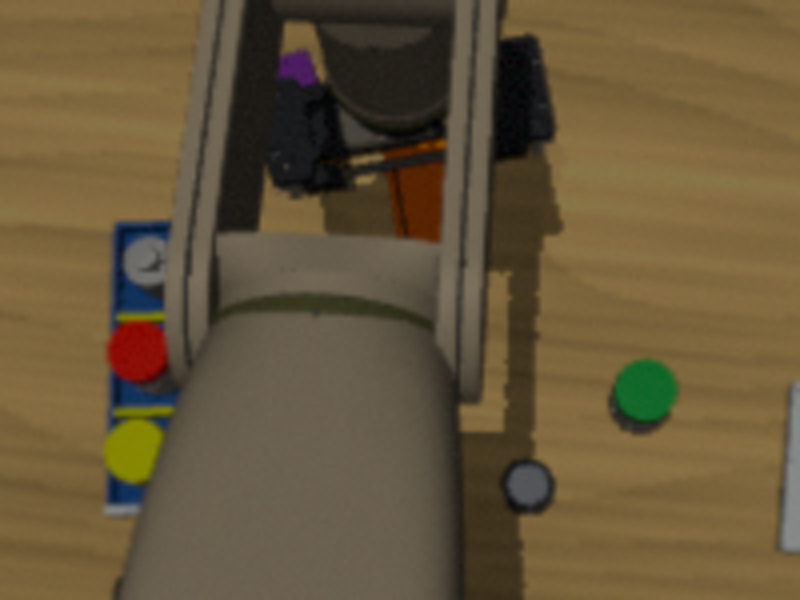

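Emit:
{"op": "play_rows", "data": {
  "plan": [
    {"slide":[0.03,-0.02,-0.7],"roll":0,"fingers":1},
    {"slide":[0,0,-1],"roll":0,"fingers":1},
    {"slide":[0,0,-0.8],"roll":0,"fingers":1},
    {"slide":[0,0,-0.5],"roll":0,"fingers":1},
    {"slide":[0,0,-0.28],"roll":0,"fingers":1},
    {"slide":[0,0,0],"roll":0,"fingers":1},
    {"slide":[0,0,0],"roll":0,"fingers":-1},
    {"slide":[0,0,0],"roll":0,"fingers":-1},
    {"slide":[0,0,0],"roll":0,"fingers":-1},
    {"slide":[0,0,0],"roll":0,"fingers":-1},
    {"slide":[0,0,0],"roll":0,"fingers":-1},
    {"slide":[0,0,0],"roll":0,"fingers":-1},
    {"slide":[0,0,0.3],"roll":0,"fingers":-1},
    {"slide":[0,0,0.7],"roll":0,"fingers":-1},
    {"slide":[0,0,1],"roll":0,"fingers":-1},
    {"slide":[0,0,1],"roll":0,"fingers":-1},
    {"slide":[0,0,0.8],"roll":0,"fingers":-1},
    {"slide":[0,0,0.2],"roll":0,"fingers":-1},
    {"slide":[0,0,0],"roll":0,"fingers":-1},
    {"slide":[0,0,0],"roll":0,"fingers":-1}
  ]
}}

```text
t: 29.12
tool_pos: [0.6905, 0.0911, 0.1355]
orientation: [2.063, 0.303, -2.067]
force: [-0.1, -0.3, -3.0]
opening: 0.0537
```

Run:
```python
from h import *
s=robot.read_state();print(s['tool_pos'],s['force'],s['opening'])
for c,r in(('side',(80,270,210,430)),):
  i=cv2.cvtColor(robot.read_camera(c),cv2.COLOR_RGB2BGR)
  cv2.imwrite(f'pics/g8_{c}.png',cv2.resize(i[r[0]:r[1],r[2]:r[3]],None,fx=3,fy=3,interpolation=cv2.INTER_CUBIC))
```

```text
[0.69047539 0.09112822 0.13550992] [-0.08800822 -0.32263186 -3.02041066] 0.053747780393894745
```

View pics/g8_side.png

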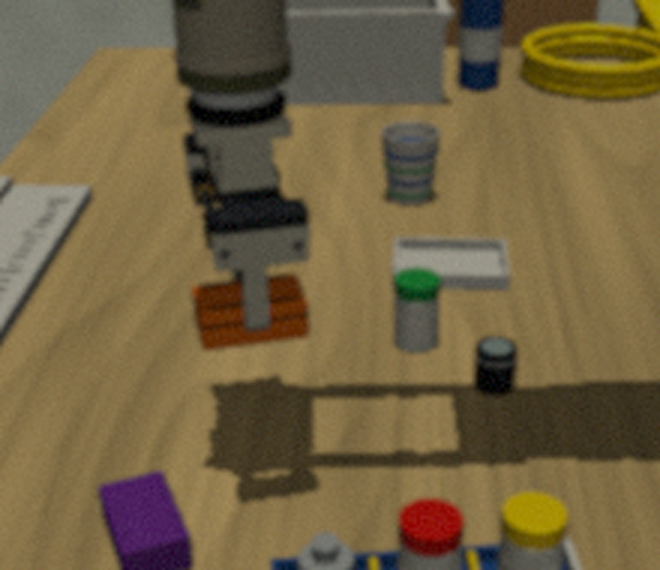

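Emit:
{"op": "play_rows", "data": {
  "plan": [
    {"slide":[-0.2,-0.5,0],"roll":-0.1,"fingers":-1},
    {"slide":[-0.5,-0.9,0],"roll":-0.2,"fingers":-1},
    {"slide":[-0.5,-1,0],"roll":-0.2,"fingers":-1},
    {"slide":[-0.5,-1,0],"roll":-0.2,"fingers":-1},
    {"slide":[-0.5,-1,0],"roll":-0.2,"fingers":-1},
    {"slide":[-0.5,-1,0],"roll":-0.2,"fingers":-1},
    {"slide":[-0.5,-1,0],"roll":-0.2,"fingers":-1},
    {"slide":[-0.5,-1,0],"roll":-0.2,"fingers":-1},
    {"slide":[-0.5,-1,0],"roll":-0.2,"fingers":-1},
    {"slide":[-0.5,-1,0],"roll":-0.2,"fingers":-1},
    {"slide":[-0.5,-1,0],"roll":-0.19,"fingers":-1},
    {"slide":[-0.5,-0.8,0],"roll":0,"fingers":-1},
    {"slide":[-0.3,-0.35,0],"roll":0,"fingers":-1},
    {"slide":[0,0,0],"roll":0,"fingers":-1},
    {"slide":[0,0,0],"roll":0,"fingers":-1},
    {"slide":[0,0,0],"roll":0,"fingers":-1}
  ]
}}

```text
t: 31.18
tool_pos: [0.5118, -0.2544, 0.137]
orientation: [2.221, 0.001, -2.221]
force: [0.2, 0.1, -3.1]
opening: 0.0537
```

Run:
```python
from h import *
s=robot.read_state();print(s['tool_pos'],s['force'],s['opening'],cv2.Rodrigues(s['orientation'])[0][:,1])
for c,r in(('side',(80,270,250,450)),('top',(180,300,340,520))):
  i=cv2.cvtColor(robot.read_camera(c),cv2.COLOR_RGB2BGR)
  cv2.imwrite(f'pics/g9_{c}.png',cv2.resize(i[r[0]:r[1],r[2]:r[3]],None,fx=3,fy=3,interpolation=cv2.INTER_CUBIC))
```

```text
[ 0.51181164 -0.25443227  0.13700167] [ 0.19143826  0.05972448 -3.0658336 ] 0.05366712541778753 [ 1.03463482e-03 -9.99999448e-01 -1.82975233e-04]
```

View pics/g9_side.png

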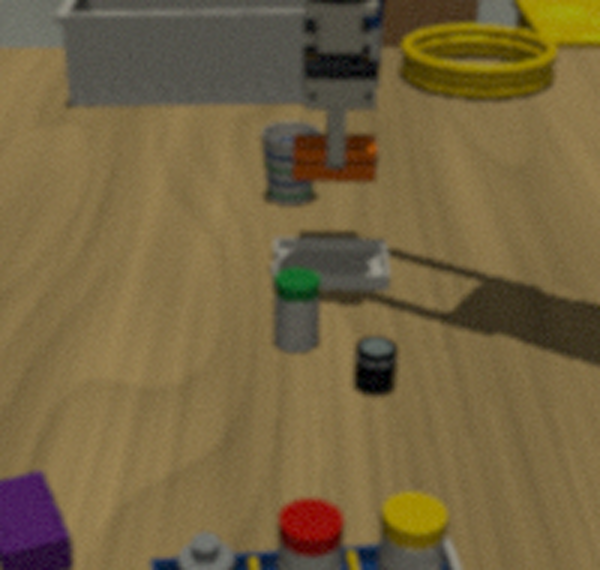

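View pics/g9_top.png

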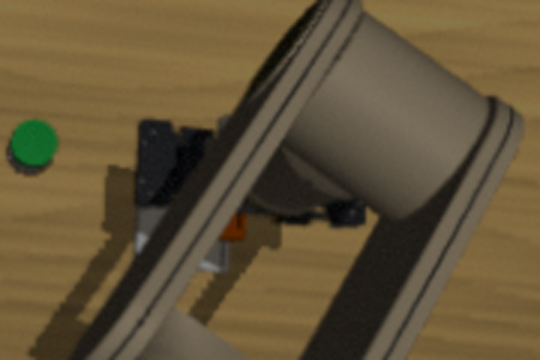

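Emit:
{"op": "play_rows", "data": {
  "plan": [
    {"slide":[0,0,-0.7],"roll":0,"fingers":-1},
    {"slide":[0,0,-1],"roll":0,"fingers":-1},
    {"slide":[0,0,-0.8],"roll":0,"fingers":-1},
    {"slide":[0,0,-0.5],"roll":0,"fingers":-1},
    {"slide":[0,0,-0.4],"roll":0,"fingers":-1},
    {"slide":[0,0,-0.25],"roll":0,"fingers":-1},
    {"slide":[0,0,-0.1],"roll":0,"fingers":-1},
    {"slide":[0,0,-0.05],"roll":0,"fingers":-1},
    {"slide":[0,0,0],"roll":0,"fingers":-1},
    {"slide":[0,0,0],"roll":0,"fingers":-1}
  ]
}}

```text
t: 32.52
tool_pos: [0.5116, -0.2555, 0.0235]
orientation: [2.222, -0.001, -2.221]
force: [-0.1, -0.1, -1.8]
opening: 0.0538
```

Emit:
{"op": "play_rows", "data": {
  "plan": [
    {"slide":[0,0,-0.04],"roll":0,"fingers":-1},
    {"slide":[0,0,0],"roll":0,"fingers":-1},
    {"slide":[0,0,0],"roll":0,"fingers":-1}
  ]
}}

```text
t: 32.9
tool_pos: [0.5117, -0.2555, 0.0222]
orientation: [2.222, -0.001, -2.221]
force: [-0.2, -0.3, 2.1]
opening: 0.0534
```

Emit:
{"op": "play_rows", "data": {
  "plan": [
    {"slide":[0,0,0],"roll":0,"fingers":0.45},
    {"slide":[0,0,0],"roll":0,"fingers":0.45},
    {"slide":[0,0,0],"roll":0,"fingers":0.45},
    {"slide":[0,0,0.4],"roll":0,"fingers":0.45},
    {"slide":[0,0,0.9],"roll":0,"fingers":0.6},
    {"slide":[0,0,1],"roll":0,"fingers":1},
    {"slide":[0,0,1],"roll":0,"fingers":1},
    {"slide":[-0.1,0.6,0.2],"roll":0,"fingers":1},
    {"slide":[-0.2,1,0],"roll":0,"fingers":1},
    {"slide":[-0.2,1,0],"roll":0,"fingers":1},
    {"slide":[-0.2,1,0],"roll":0,"fingers":1},
    {"slide":[-0.2,1,0],"roll":0,"fingers":1},
    {"slide":[-0.2,1,0],"roll":0,"fingers":1},
    {"slide":[-0.15,1,0],"roll":0,"fingers":1},
    {"slide":[0,0.9,0],"roll":0,"fingers":1},
    {"slide":[0,0.63,0],"roll":0,"fingers":1},
    {"slide":[0,0,0],"roll":0,"fingers":1},
    {"slide":[0,0,0],"roll":0,"fingers":1}
  ],
  "squeeze": 12
}}

```text
t: 35.15
tool_pos: [0.4733, -0.0113, 0.1263]
orientation: [2.22, 0.0, -2.222]
force: [-0.9, -0.3, 0.6]
opening: 0.0932
```

Run:
```python
from fit import *
s=robot.read_state();print(s['tool_pos'])
im={}
for c,r in(('side',(110,270,270,450)),('top',(180,300,300,480))):
  im[c]=robot.read_camera(c);i=cv2.cvtColor(im[c],cv2.COLOR_RGB2BGR)
  cv2.imwrite(f'pics/g10_{c}.png',cv2.resize(i[r[0]:r[1],r[2]:r[3]],None,fx=4,fy=4,interpolation=cv2.INTER_CUBIC))
```

```text
[ 0.47327382 -0.01133651  0.12629694]
```

View pics/g10_side.png

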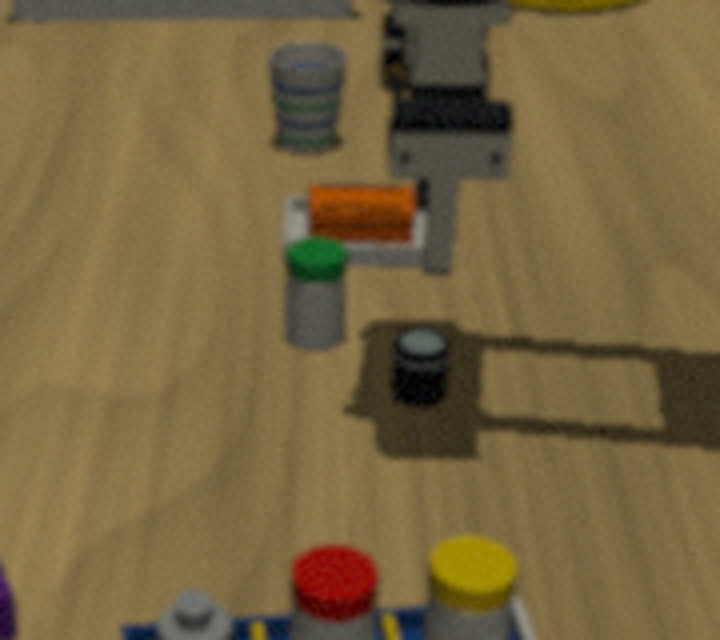

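View pics/g10_top.png

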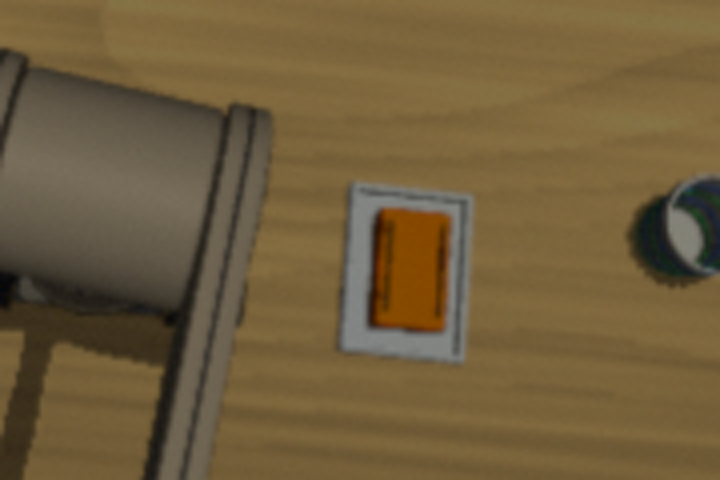

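Run:
```python
from fit import *
im={c:robot.read_camera(c) for c in CAL}
ex={'top':[300+410/4,180+270/4,20,32],'side':[270+362/4,110+213/4,29,16]}
for cams in(('top',),('top','side')):
    x,f,t=fit('case',im,ex,[.511,-.2555,0.],z=.005,cams=cams);print(cams,x.round(4),round(f,3))
cv2.imwrite('pics/fitc.png',t)
x,f,t=fit('lens',im,{'side':[375.3,202,15,19]},[.474,-.0116],cams=('side',));print(x)
```

```text
('top',) [ 0.5129 -0.2587  0.0354] 0.096
('top', 'side') [ 0.5122 -0.2577  0.033 ] 0.376
[ 0.47397185 -0.01137428]
```

View pics/fitc.png

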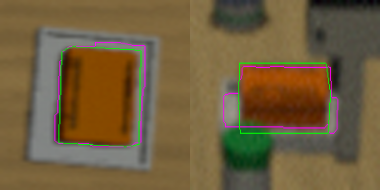

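Emit:
{"op": "play_rows", "data": {
  "plan": [
    {"slide":[0.02,0,-0.7],"roll":0,"fingers":1},
    {"slide":[0,0,-1],"roll":0,"fingers":1},
    {"slide":[0,0,-1],"roll":0,"fingers":1},
    {"slide":[0,0,-0.7],"roll":0,"fingers":1},
    {"slide":[0,0,-0.4],"roll":0,"fingers":1},
    {"slide":[0,0,-0.2],"roll":0,"fingers":1},
    {"slide":[0,0,0],"roll":0,"fingers":-1},
    {"slide":[0,0,0],"roll":0,"fingers":-1},
    {"slide":[0,0,0],"roll":0,"fingers":-1},
    {"slide":[0,0,0],"roll":0,"fingers":-1},
    {"slide":[0,0,0],"roll":0,"fingers":-1},
    {"slide":[0,0,0],"roll":0,"fingers":-1},
    {"slide":[0,0,0],"roll":0,"fingers":-1}
  ]
}}

```text
t: 36.98
tool_pos: [0.4744, -0.0114, 0.0069]
orientation: [-2.221, 0.0, 2.221]
force: [-0.2, 0.9, 0.9]
opening: 0.0398
```

Emit:
{"op": "play_rows", "data": {
  "plan": [
    {"slide":[0,0,0.3],"roll":0,"fingers":-1},
    {"slide":[0,0,0.8],"roll":0,"fingers":-1},
    {"slide":[0,0,1],"roll":0,"fingers":-1},
    {"slide":[0,0,1],"roll":0,"fingers":-1},
    {"slide":[0,0,0.9],"roll":0,"fingers":-1},
    {"slide":[0.1,-0.4,0.3],"roll":0,"fingers":-1},
    {"slide":[0.2,-0.9,0],"roll":0,"fingers":-1},
    {"slide":[0.2,-1,0],"roll":0,"fingers":-1},
    {"slide":[0.2,-1,0],"roll":0,"fingers":-1},
    {"slide":[0.2,-1,0],"roll":0,"fingers":-1},
    {"slide":[0.2,-1,0],"roll":0,"fingers":-1},
    {"slide":[0.16,-1,0],"roll":0,"fingers":-1},
    {"slide":[0,-0.9,0],"roll":0,"fingers":-1},
    {"slide":[0,-0.6,0],"roll":0,"fingers":-1},
    {"slide":[0,-0.36,0],"roll":0,"fingers":-1},
    {"slide":[0,0,0],"roll":0,"fingers":-1},
    {"slide":[0,0,0],"roll":0,"fingers":-1},
    {"slide":[0,0,0],"roll":0,"fingers":-1}
  ]
}}

```text
t: 39.22
tool_pos: [0.5124, -0.2555, 0.1359]
orientation: [2.221, 0.001, -2.221]
force: [0.2, -0.3, -0.9]
opening: 0.0396
```

Run:
```python
from fit import *
s=robot.read_state();print(s['tool_pos'],s['opening'])
for c,r in(('side',(110,240,270,450)),):
  i=cv2.cvtColor(robot.read_camera(c),cv2.COLOR_RGB2BGR)
  cv2.imwrite(f'pics/g11_{c}.png',cv2.resize(i[r[0]:r[1],r[2]:r[3]],None,fx=4,fy=4,interpolation=cv2.INTER_CUBIC))
```

```text
[ 0.51239903 -0.25545164  0.1359189 ] 0.039598584839774104
```

View pics/g11_side.png

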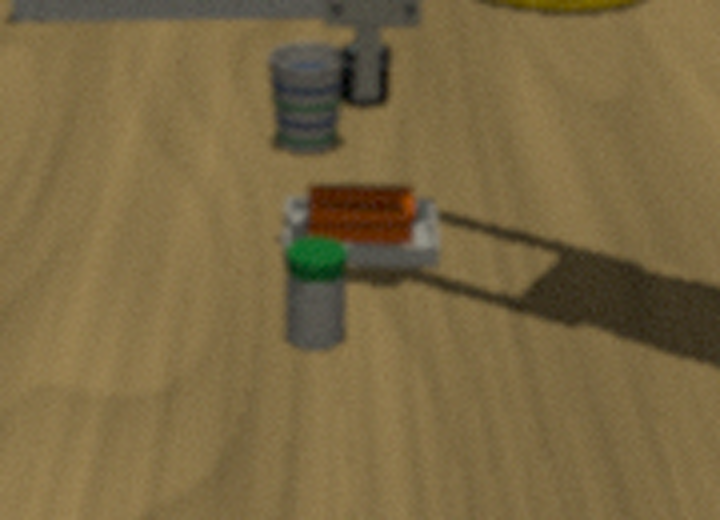

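Emit:
{"op": "play_rows", "data": {
  "plan": [
    {"slide":[0,0,-0.6],"roll":0,"fingers":-1},
    {"slide":[0,0,-0.8],"roll":0,"fingers":-1},
    {"slide":[0,0,-0.6],"roll":0,"fingers":-1},
    {"slide":[0,0,-0.4],"roll":0,"fingers":-1},
    {"slide":[0,0,-0.3],"roll":0,"fingers":-1},
    {"slide":[0,0,-0.15],"roll":0,"fingers":-1},
    {"slide":[0,0,-0.05],"roll":0,"fingers":-1},
    {"slide":[0,0,0],"roll":0,"fingers":-1},
    {"slide":[0,0,0],"roll":0,"fingers":-1}
  ]
}}

```text
t: 40.4
tool_pos: [0.5126, -0.2564, 0.0494]
orientation: [2.222, -0.001, -2.22]
force: [0.5, -0.1, -0.7]
opening: 0.0396
```

Emit:
{"op": "play_rows", "data": {
  "plan": [
    {"slide":[0,0,-0.04],"roll":0,"fingers":-1},
    {"slide":[0,0,0],"roll":0,"fingers":-1},
    {"slide":[0,0,0],"roll":0,"fingers":-1}
  ]
}}

```text
t: 40.78
tool_pos: [0.5125, -0.2564, 0.0479]
orientation: [2.222, -0.001, -2.221]
force: [0.2, -0.3, 1.6]
opening: 0.0397
```

Emit:
{"op": "play_rows", "data": {
  "plan": [
    {"slide":[0,0,0],"roll":0,"fingers":0.1},
    {"slide":[0,0,0],"roll":0,"fingers":0.3},
    {"slide":[0,0,0],"roll":0,"fingers":0.4},
    {"slide":[0,0,0],"roll":0,"fingers":0.4},
    {"slide":[0,0,0.3],"roll":0,"fingers":0.4},
    {"slide":[0,0,0.8],"roll":0,"fingers":0.4},
    {"slide":[0,0,1],"roll":0,"fingers":0.6},
    {"slide":[0,0,1],"roll":0,"fingers":1},
    {"slide":[0,0,1],"roll":0,"fingers":1},
    {"slide":[-0.5,-0.5,1],"roll":0,"fingers":1},
    {"slide":[-1,-1,0],"roll":0,"fingers":1},
    {"slide":[-1,-1,0],"roll":0,"fingers":1},
    {"slide":[-1,-1,0],"roll":0,"fingers":1},
    {"slide":[-1,-1,0],"roll":0,"fingers":1},
    {"slide":[-1,-1,0],"roll":0,"fingers":1},
    {"slide":[-1,-1,0],"roll":0,"fingers":1},
    {"slide":[-0.5,-1,0],"roll":0,"fingers":1},
    {"slide":[0,0,0],"roll":0,"fingers":1}
  ]
}}

```text
t: 43.02
tool_pos: [0.3009, -0.4829, 0.2013]
orientation: [-2.22, 0.005, 2.22]
force: [0.8, 0.3, 0.4]
opening: 0.0932
```

Run:
```python
from fit import *
s=robot.read_state();print(s['tool_pos'],s['dq'].round(3))
for c,r in(('side',(110,380,240,450)),('top',(135,285,140,500))):
  i=cv2.cvtColor(robot.read_camera(c),cv2.COLOR_RGB2BGR)
  k=2.2 
  cv2.imwrite(f'pics/z_{c}.png',cv2.resize(i[r[0]:r[1],r[2]:r[3]],None,fx=k,fy=k,interpolation=cv2.INTER_CUBIC))
  if c=='top': cv2.imwrite('pics/z_w.png',cv2.resize(i[210:285,370:450],None,fx=7,fy=7,interpolation=cv2.INTER_CUBIC))
```

```text
[ 0.30088058 -0.48286032  0.20127178] [ 0.04  -0.017  0.026  0.018  0.01   0.027]
```

View pics/z_side.png

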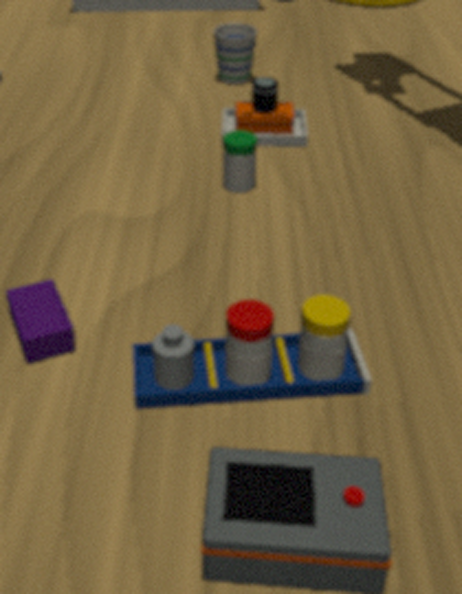

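View pics/z_top.png

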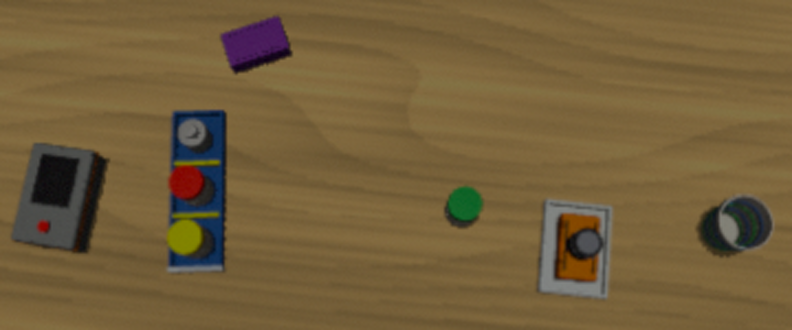

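View pics/z_w.png

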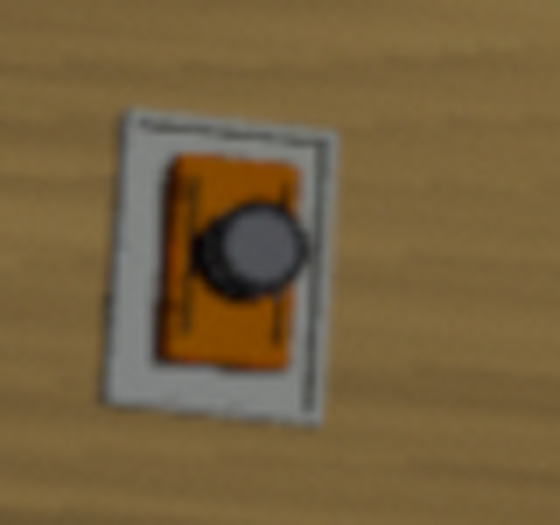

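Run:
```python
from fit import *
P=lambda x,y,z:onplane('top',[370+x/7-.43,210+y/7-.43],z)[:2]
print('lens',P(264,246,.085))
L=[P(*q,.041) for q in((182,154),(299,158),(287,368),(165,360))];print('lid',np.mean(L,0),[l.round(3).tolist() for l in L])
O=[P(*q,.018) for q in((122,108),(338,130),(322,424),(104,402))];print('tray',np.mean(O,0))
s=robot.read_state();print(s['dq'].round(3))
```

```text
lens [ 0.51256648 -0.2569484 ]
lid [ 0.51153033 -0.25439732] [[0.555, -0.23], [0.558, -0.281], [0.467, -0.28], [0.466, -0.227]]
tray [ 0.5117112  -0.25457942]
[ 0.023 -0.009  0.011  0.002  0.    -0.   ]
```

Lens is within ~3 mm of the lid's centre, and the case is centred in the tray. Handing in.

```bash
python3 -c "
from plant import robot
print(robot.close_job())"
```

```text
the job is handed in; nothing more can be done
None
```

Both kits are made up and handed in at about 43 s, in the order asked.

- **Blue tray:** the yellow jar was moved to the front cell first, then the red jar went into the middle cell and the steel weight into the rear cell.
- **White tray:** the orange case lies flat in the white tray, with the black lens standing upright on its lid.

**Last checks:**
- The final pictures from both cameras show all of these standing upright and free.
- The lens is about 3 mm from the measured middle of the lid, and the case is within 1 mm of the tray's centre.
- By eye, the green jar, cup, meter and purple look-alike are where they started.
- The gripper is open and well clear.

**Measurements that failed or disagreed:**
- The gripper read 38 mm on the 40 mm weight, though it held firmly.
- The silhouette fit of the case in its tray was poor in the side view, so I used its lid corners in the top view instead.
- White-tray yaw estimates differed slightly (0.02 against -0.01 rad), so I placed the case at about 0.

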